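# Find the jig's blind hole with a locating pin

### The arm

A 6-joint arm with a two-finger parallel gripper is mounted at the origin on the work surface. World frame = base frame: x ahead of the robot, y to its left, z up, the work surface at z = 0. Lengths are in m, angles in rad, forces in N, time in s.
With the tool pointing down it reaches from about 0.375 to 0.825 m from the base axis. Payload 5.5 kg.
Tool frame: the origin (TCP) lies at the very end of the fingers, on their centre line; the grasp point (between the pads) lies 19 mm behind it; z points along the fingers, y is the direction in which the jaws open and shut (so a half turn about z gives the same grasp; the last joint's range is limited). The gripper opens to 85 mm and grips with 20 to 120 N. Pads are 22 mm wide; open, the fingers measure 114 mm over their backs; the gripper's body (76 mm by 85 mm) begins 54 mm behind the grasp point. The pads swing forward as they close: fully open they stand 13 mm farther back than shut.
Start: joints at [-1.342, 0.314, -0.047, 1.21, 0, 1.571], TCP at [0.136, -0.584, 0.231] pointing down, gripper open.
Joint ranges: [-2.67, 2.67], [-0.69, 1.73], [-1.03, 1.25], [-2.08, 2.16], [-1.42, 1.45], [-3.14, 3.14]. Speed limits (rad/s): [2.39, 2.39, 3.01, 3.14, 3.14, 3.14].

### API

Orientations are given as a unit quaternion [w, x, y, z].
In Python, from cell import get_state, capture, sign_off, boxes_of, pinpoint gives the robot as it stands. The module is installed in compiled form; this text tells all that it offers.
- The arm moves only by the shell command python3 -m handwheel 'ROWS' [FORCE]. ROWS is JSON, a list of rows, each a list of 3 entries, a list of its own where there are three numbers: the closure, from 0 (fully open) to 1 (shut), then the shift along the tool's x, y, z in cm, then the turn about the tool's z in rad. In form: [[fingers, [dx, dy, dz], yaw], ...]. A call has 1 to 12 rows; each row is the pose to reach, as a shift and turn from the pose commanded when the call began, along the tool's axes at that moment; what a row does not reach only later rows make up. A row lasts 1/12 s, in which the tool goes at most 41.7 mm and 7.16 degrees, less where a joint would pass 70% of its speed; a pose out of reach is approached as far as the arm can. A call with a gripper value outside its range is refused whole. The fingers move at their own pace and stop on an object; FORCE is the grip in N (left out, the last holds). Time passes only in rows, so rows that repeat a pose let the fingers close. It gives the time, the measured TCP pose, the force and the opening at its end, in the units of the state.
- get_state(): the state, without advancing time (a new reading comes with each control period).
- capture(name): name is "scene" or "top"; returns a dict with "img" (384x512x3 uint8, red, green, blue), "vertical_fov" (degrees; the focal length in pixels is half the picture's height over the tangent of half this angle, whatever the lens; pixels are square), "cx", "cy" (the principal point, pixels), "T" (4x4, takes a point from camera to world coordinates). Camera axes: x right, y down, z forward; pixel columns grow to the right and rows downward; lengths in m; the calibration is good to about 2 mm. A picture is of the moment at which its call begins. There is no depth.
- sign_off(): hands the job in, once; it reports no verdict.
Trained networks look in the newest picture that a camera, given by its name, has taken for a name from the list of things; names that differ only in an ending like _2 or _b are one class to them, and where a whole thing is asked for, a point or a joint stands for the part that bears it (a point fixed in the world has none). Each returns a list of dicts, best first, with "score" (0 to 1); they miss things now and then, are a little off and sometimes report something else, mostly with a low value. They report only what shows in the picture. A call takes as long as a camera call. They do not tell look-alikes from the thing itself.
- boxes_of(camera, label): "rect" ([left, top, right, bottom] in pixels, round what is visible of it).
- pinpoint(camera, label): "point" ([column, row] in pixels: a listed point, or the origin of a listed thing).
The state is a dict: "t": time; "joints": joint angles; "joint_velocities": joint speeds; "effort": joint torques, N m; "eef_pos": TCP position; "ee_rot": TCP orientation; "ft_force": force on the tool from outside, world axes, zero at the start; "ft_torque": the same for the moment, N m; "opening": opening from 0.0 (shut) to 1.0 (fully open).
Only numpy, scipy, OpenCV 4.12 (cv2) and the standard library are available. Lean on these libraries where they do the work, as an engineer would, in place of code of your own. Each camera call takes 0.05 s, during which the arm holds its last target.

### The job

Take the copper-coloured locating pin out of the rack, set its tip gently down on the black strip of the sprung jig close beside one of the two end covers, and slide it along the middle of the strip, keeping it lightly pressed on, until it drops into the blind hole. Then push it fully home, so that its flange lies flush on the strip, and let go. Never press the sprung deck right down onto its stop or shove the pin hard sideways, and leave everything else on the bench where it is.

Things in the scene. Friction and masses are not known exactly. Their poses are not given: they have to be found in the camera images.
- pin: The loose copper-knobbed locating pin, about 90 g, upright in one rack hole. 64 mm tall: steel shank 12 mm across, 20 mm long, its lowest 5 mm tapering to a flat tip 7 mm across; then a flange 28 mm across, 4 mm thick (underside 20 mm above the tip); then a round knob to grip, 22 mm across, 24 to 64 mm above the tip. Origin: centre of the tip; z up along the pin.
- pin_black: Another loose pin of the same shape with a black knob, in the rack. Leave it there. Origin: centre of its tip.
- pin_blue: Another loose pin of the same shape with a blue knob, in the rack. Leave it there. Origin: centre of its tip.
- rack: Fixed grey rack, 150 (x) by 50 (y) by 34 mm, with three blind holes (16 mm across, 24 deep) at x = -48, 0, +48 mm. A pin hangs loosely in each by its flange on the rack's top, its tip 14 mm above the bench, 20 mm down in the hole. Fingers that close along the rack's y miss the neighbours. Origin: centre of the underside.
- jig: The jig's fixed grey base, 130 (x) by 270 (y) by 12 mm. On springs above it sits an aluminium deck with a black strip in it, whose flat face shows in a window 120 mm long (y -60 to +60 mm) and 91 mm wide, between two aluminium end covers that stand 4.5 mm above the face. Side rails are 4 mm lower than the face. Origin: centre of the underside; y along the strip.
- deck_face (a point): Middle of the window, on the strip's face, 56 mm above the bench; sinks with the deck. x across, y along the strip, z up. The strip has one unmarked blind hole, 14 mm across, 24 deep, black in black, on the centre line x = 0; its y is anywhere from -25 to +25 mm and not told by any pose (the strip is clamped and does not shift). 'Close beside a cover': y beyond +40 or -40 mm.
- deck (a joint): How far the sprung deck is down, in m: 0 up, 0.010 on its stop. It goes straight down without tilting and springs back; it yields at about 3 N and takes about 1 N more per mm, so about 13 N puts it on the stop. When the pin's tip drops into the hole, the deck springs up around it.
- bracket0: Small loose copper-coloured bracket in the black tray, 34 by 26 by 30 mm, a bystander. Origin: centre of its underside.
- bracket1: Small loose copper-coloured bracket in the black tray, 34 by 26 by 30 mm, a bystander. Origin: centre of its underside.
- bracket2: Small loose copper-coloured bracket in the black tray, 34 by 26 by 30 mm, a bystander. Origin: centre of its underside.
- jar: White plastic jar, 90 mm in diameter, 130 mm tall, loose, a bystander. Origin: centre of its underside.
- driver: Screwdriver, 170 mm long, lying loose on the bench, a bystander. Origin: under its middle.
Mind the look-alikes: they are no part of the job. Leave any green or yellow look-alike of the pin alone.

How it is judged:
On the way, in this order (a step that is already met when the one before it is completed fails the run):
1. the copper pin has been lifted out of the rack (z of pin in the frame of rack above 0.036 m), for 0.1 s.
2. the pin's tip is pressed lightly on the strip's face within 20 mm of an end cover (value of joint deck above 0.0008 m and z of pin in the frame of deck_face between -0.002 and 0.003 m and x of pin in the frame of deck_face between -0.04 and 0.04 m and (y of pin in the frame of deck_face between 0.04 and 0.06 m or y of pin in the frame of deck_face between -0.06 and -0.04 m)), for 0.1 s.
3. the tip has been slid along the face, still pressed on, away from the cover (more than 24 mm from it) (value of joint deck above 0.0008 m and z of pin in the frame of deck_face between -0.002 and 0.003 m and x of pin in the frame of deck_face between -0.04 and 0.04 m and y of pin in the frame of deck_face between -0.036 and 0.036 m), for 0.08 s.
4. the pin is fully home in the hole (z of pin in the frame of deck_face between -0.0225 and -0.018 m and x of pin in the frame of deck_face between -0.01 and 0.01 m and y of pin in the frame of deck_face between -0.035 and 0.035 m and angle between pin's own z axis and vertical below 0.12 rad), for 0.2 s.
At the end, for the whole second after the job is handed in: The copper pin stands upright (within 0.12 rad) in the strip's hole, its tip 18 to 22.5 mm below the face, so its flange is flush within 2 mm; it is released and at rest (under 0.02 m/s), and the deck has sprung back up (less than 2 mm down) (all of step 4 and value of joint deck below 0.002 m and linear speed of pin below 0.02 m/s); the robot touches nothing.
It fails at once if the deck is pressed onto its stop (more than 9 mm down) (value of joint deck above 0.009 m).
It fails at once if the pin is forced against the jig with over 30 N (contact force between pin and jig above 30 N).
It fails at once if a bystander is moved by more than 20 mm (distance of any of pin_black, pin_blue, bracket0, bracket1, bracket2, jar, driver from where it was at the start of the episode above 0.02 m).
It fails at once if the copper pin is dropped or laid down on its side (angle between pin's own z axis and vertical above 0.6 rad).
It also fails if it takes over 72 s, if anything falls off the work surface, if the arm or the gripper's body presses on something with over 40 N, if the wrist force passes 120 N, or if a joint passes its speed limit or range.

## Working session

There is one attempt and no reset: what is moved stays moved. The work goes in short steps, Python scripts to look and compute and a shell command to move; the robot and the scene stay as the last step left them, time stands still between calls to the robot, and variables do not carry over. Pictures are saved under pics/ and viewed, and the job is handed in when it is done.

```bash
mkdir -p pics; cat > h.py <<'E'
import numpy as np, cv2
from cell import *
def K(c):
    h=c["img"].shape[0]; f=h/2/np.tan(np.radians(c["vertical_fov"])/2); return f
def ray(c,p):
    f=K(c); d=np.array([(p[0]-c["cx"])/f,(p[1]-c["cy"])/f,1]); T=np.array(c["T"]); return T[:3,3],T[:3,:3]@d
def at_z(c,p,z):
    o,d=ray(c,p); return o+d*(z-o[2])/d[2]
def proj(c,P):
    T=np.array(c["T"]); q=T[:3,:3].T@(np.array(P)-T[:3,3]); f=K(c); return np.array([c["cx"]+f*q[0]/q[2],c["cy"]+f*q[1]/q[2]])
def tri(c1,p1,c2,p2):
    o1,d1=ray(c1,p1);o2,d2=ray(c2,p2)
    s=np.linalg.lstsq(np.c_[d1,-d2],o2-o1,rcond=None)[0]; a=o1+s[0]*d1;b=o2+s[1]*d2
    return (a+b)/2,np.linalg.norm(a-b)
def save(n,im): cv2.imwrite("pics/"+n,im[:,:,::-1])
E
python3 - <<'E'
from h import *
s=get_state(); print({k:np.round(v,3) for k,v in s.items()})
for n in("scene","top"):
    c=capture(n); save(n+"0.png",c["img"]); print(n,c["vertical_fov"],c["cx"],c["cy"],np.round(c["T"],3).tolist())
    for l in("pin","rack","jig","deck_face","pin_black","pin_blue"):
        print(l,[(np.round(b["rect"]).tolist(),round(b["score"],2)) for b in boxes_of(n,l)][:4],[(np.round(b["point"],1).tolist(),round(b["score"],2)) for b in pinpoint(n,l)][:4])
E
```

```text
{'t': np.float64(0.0), 'joints': array([-1.342,  0.314, -0.048,  1.21 , -0.   ,  1.571]), 'joint_velocities': array([-0.001,  0.002,  0.001,  0.002,  0.001, -0.001]), 'effort': array([-0.0000e+00, -5.3959e+01,  3.3975e+01,  1.9000e-02, -0.0000e+00,
       -0.0000e+00]), 'eef_pos': array([ 0.136, -0.584,  0.23 ]), 'ee_rot': array([-0.001,  0.993,  0.114, -0.   ]), 'ft_force': array([0.323, 0.672, 0.059]), 'ft_torque': array([ 0.001, -0.001, -0.   ]), 'opening': np.float64(1.004)}
scene 48.443703477327944 253.29781006170757 192.7455994951851 [[0.337, 0.755, -0.562, 1.179], [0.941, -0.265, 0.208, -0.221], [0.008, -0.599, -0.8, 0.871], [0.0, 0.0, 0.0, 1.0]]
pin [([390.0, 141.0, 439.0, 207.0], 0.67), ([173.0, 213.0, 188.0, 233.0], 0.62), ([85.0, 243.0, 100.0, 261.0], 0.55), ([94.0, 211.0, 106.0, 232.0], 0.52)] [([103.8, 230.7], 0.76), ([98.2, 259.7], 0.6), ([178.2, 228.5], 0.57), ([134.9, 235.3], 0.5)]
rack [([122.0, 191.0, 151.0, 252.0], 0.88)] [([142.1, 223.2], 0.82)]
jig [([218.0, 133.0, 331.0, 204.0], 0.7)] [([269.3, 166.8], 0.65)]
deck_face [([223.0, 132.0, 328.0, 188.0], 0.86)] [([2
[... 298 characters left out ...]
 0.456], [-1.0, 0.016, -0.023, -0.001], [0.021, -0.132, -0.991, 1.204], [0.0, 0.0, 0.0, 1.0]]
pin [] [([361.1, 188.4], 0.68), ([325.9, 190.1], 0.63), ([392.2, 214.5], 0.62), ([397.9, 188.1], 0.41)]
rack [([349.0, 179.0, 374.0, 243.0], 0.74), ([356.0, 226.0, 371.0, 236.0], 0.36)] [([357.4, 213.0], 0.8)]
jig [([160.0, 207.0, 268.0, 260.0], 0.83)] [([218.2, 233.6], 0.94), ([212.6, 231.2], 0.2)]
deck_face [([164.0, 211.0, 268.0, 254.0], 0.86), ([309.0, 122.0, 320.0, 136.0], 0.32)] [([213.8, 231.0], 0.8), ([362.0, 194.3], 0.47)]
pin_black [([355.0, 228.0, 371.0, 233.0], 0.63)] [([358.8, 233.4], 0.45)]
pin_blue [([357.0, 209.0, 371.0, 214.0], 0.41)] [([361.5, 213.9], 0.48), ([360.0, 210.7], 0.35)]
```

```bash
python3 - <<'E'
import cv2
a=cv2.imread("pics/scene0.png");b=cv2.imread("pics/top0.png")
cv2.imwrite("pics/s0c.png",cv2.resize(a[110:290,70:340],None,fx=2.9,fy=2.9,interpolation=cv2.INTER_CUBIC))
cv2.imwrite("pics/t0c.png",cv2.resize(b[110:290,150:420],None,fx=2.9,fy=2.9,interpolation=cv2.INTER_CUBIC))
E
```

```text
(no output)
```

View pics/scene0.png

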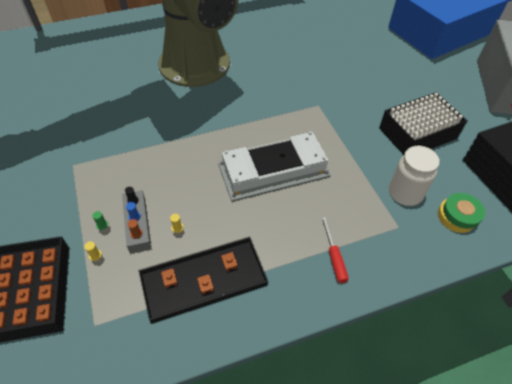

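View pics/s0c.png

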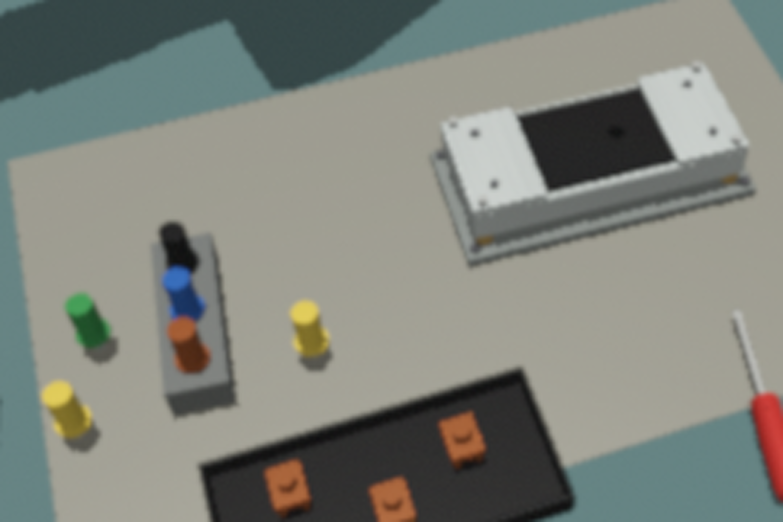

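View pics/t0c.png

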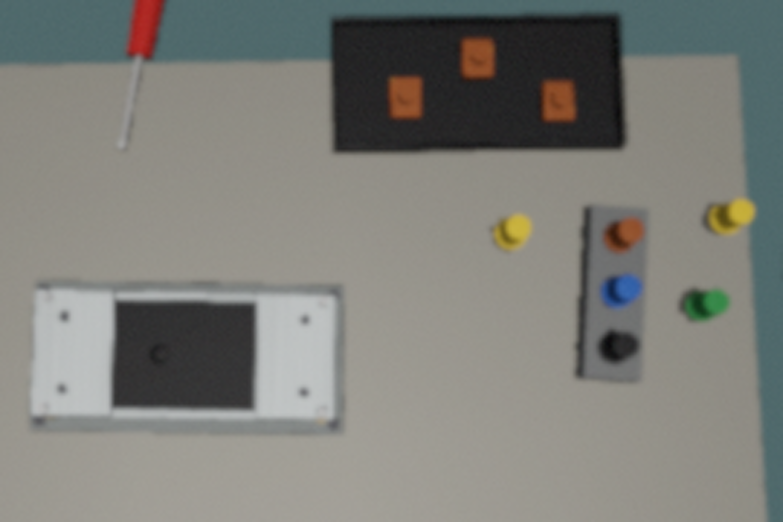

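The crop shows the rack with three pins: copper, blue and black. In the scene picture the candidates for the pin are:
- Copper knob in the rack at about (134,229). It is top (365,191).
- Blue at (132,209) and black at (131,193), also in the rack.
- Loose yellow pins at (176,224) and (93,252), and a green one at (99,220).
- Copper brackets in the trays.

I choose the copper knob at the front end of the rack. A dark spot in the window, at top (205,232), is probably the hole. Next I measure.

```bash
cat > fit.py <<'E'
from h import *
from scipy.optimize import minimize
def model(c,x,y,z,tilt=(0,0)):
    t=np.linspace(0,2*np.pi,40,endpoint=False); m=np.zeros((384*4,512*4),np.uint8)
    for r,a,b in((.011,.024,.064),(.014,.020,.024)):
        pts=[proj(c,(x+tilt[0]*h+r*np.cos(k),y+tilt[1]*h+r*np.sin(k),z+h)) for h in(a,b) for k in t]
        cv2.fillConvexPoly(m,cv2.convexHull(np.round((np.array(pts)+.5)*4).astype(np.int32)),255)
    return cv2.resize(m,(512,384),interpolation=cv2.INTER_AREA)/255.
def cmask(img,center,r=22):
    hsv=cv2.cvtColor(img,cv2.COLOR_RGB2HSV); m=((hsv[...,0]<14)&(hsv[...,1]>120)&(hsv[...,2]>45)).astype(float)
    w=np.zeros_like(m); u,v=int(center[0]),int(center[1]); w[v-r:v+r,u-r:u+r]=1
    return m*w
def fit(cams,x0,z):
    ms=[cmask(c["img"],proj(c,(x0[0],x0[1],z+.044))) for c in cams]
    f=lambda p:sum(np.abs(model(c,p[0],p[1],z if len(p)<3 else p[2])-m).sum() for c,m in zip(cams,ms))
    p=np.array(list(x0)+([] if len(x0)<3 else []))
    S=np.vstack([p]+[p+np.eye(len(p))[i]*.006 for i in range(len(p))])
    r=minimize(f,p,method="Nelder-Mead",options=dict(initial_simplex=S,xatol=1e-4,fatol=.1)); return r.x,r.fun,[m.sum() for m in ms]
E
python3 - <<'E'
from fit import *
s=capture("scene");t=capture("top")
p=at_z(t,(365,191),.078); print("p0",p)
for cs in([s],[t],[s,t]): print(fit(cs,p[:2],.014))
crop=cv2.resize(s["img"][180:255,110:160],None,fx=8,fy=8,interpolation=cv2.INTER_CUBIC)
save("pinclose.png",crop)
# hole + window in top
for c,n,h0 in((t,"top",(205,231.7)),(s,"scene",(282.8,155.5))):
    g=cv2.cvtColor(c["img"],cv2.COLOR_RGB2GRAY).astype(float)
    u,v=map(int,h0); pa=cv2.GaussianBlur(g,(0,0),1)[v-5:v+6,u-6:u+7]; print(np.round(pa).astype(int))
    w=np.clip(np.median(pa)-6-pa,0,None); yy,xx=np.mgrid[v-5:v+6,u-6:u+7]
    hc=((w*xx).sum()/w.sum(),(w*yy).sum()/w.sum()); print(n,hc,at_z(c,hc,.056),at_z(c,hc,.050))
# window
g=cv2.cvtColor(t["img"],cv2.COLOR_RGB2GRAY)
m=(g<90).astype(np.uint8); n,l,st,ce=cv2.connectedComponentsWithStats(m)
k=l[236,215]; print(st[k],ce[k]); cn=cv2.findContours((l==k).astype(np.uint8),0,1)[0][0]; r=cv2.minAreaRect(cn); print(r)
print([at_z(t,q,.056).round(4) for q in cv2.boxPoints(r)], at_z(t,r[0],.056))
g=cv2.cvtColor(s["img"],cv2.COLOR_RGB2GRAY)
m=(g<90).astype(np.uint8); n,l,st,ce=cv2.connectedComponentsWithStats(m)
k=l[160,275]; print(st[k],ce[k],at_z(s,ce[k],.056))
cn=cv2.findContours((l==k).astype(np.uint8),0,1)[0][0]; q=cv2.approxPolyDP(cn,5,True)[:,0]; print([(a.tolist(),at_z(s,a,.056).round(4)) for a in q])
print(np.degrees(1.0), [at_z(t,x,.034) for x in((353,181),(373,182),(370,241),(349,240))])
E
```

```text
p0 [ 0.60563622 -0.28822878  0.078     ]
(array([ 0.60951041, -0.29540642]), np.float64(47.01960784313725), [np.float64(166.0)])
(array([ 0.60948371, -0.29347579]), np.float64(37.45490196078431), [np.float64(98.0)])
(array([ 0.61008633, -0.29495992]), np.float64(86.30980392156863), [np.float64(166.0), np.float64(98.0)])
[[49 49 49 49 49 49 49 49 49 49 50 50 50]
 [49 49 49 49 48 47 47 48 49 49 49 50 50]
 [50 49 49 48 46 45 45 46 48 49 49 50 50]
 [50 49 47 45 42 42 43 45 47 48 49 50 51]
 [49 48 45 42 40 41 44 46 47 48 49 51 51]
 [50 48 44 40 39 42 45 47 47 48 49 51 52]
 [50 47 43 39 39 43 46 47 48 49 50 51 52]
 [50 48 44 40 39 41 44 46 47 49 51 51 52]
 [51 49 46 42 40 41 43 45 47 49 51 51 51]
 [51 50 48 46 44 43 44 46 48 50 51 51 51]
 [50 51 50 49 47 46 47 48 50 51 52 52 51]]
top (np.float64(202.84349800797875), np.float64(231.95383478433268)) [0.5151901  0.10510281 0.056     ] [0.51549926 0.10565976 0.05      ]
[[36 36 36 36 36 36 36 37 37 37 36 36 36]
 [36 36 36 36 36 36 36 36 36 36 36 36 36]
 [36 36 36 36 35 34 34 34 35 36 36 36 36]
 [36 36 35 34 32 30 30 30 32 34 36 36 36]
 [36 36 
[... 476 characters left out ...]
1792]
((213.0, 232.0), (36.0, 48.0), 90.0)
[array([0.5593, 0.1385, 0.056 ]), array([0.5573, 0.022 , 0.056 ]), array([0.4703, 0.0232, 0.056 ]), array([0.4725, 0.1385, 0.056 ])] [0.51462952 0.08059635 0.056     ]
[ 249  141   54   34 1172] [274.83617747 157.60921502] [0.51996091 0.07988802 0.056     ]
[([290, 141], array([0.479 , 0.1387, 0.056 ])), ([249, 150], array([0.4736, 0.0265, 0.056 ])), ([259, 174], array([0.5572, 0.0233, 0.056 ])), ([302, 164], array([0.5625, 0.1366, 0.056 ]))]
57.29577951308232 [array([ 0.63736536, -0.27035244,  0.034     ]), array([ 0.63400703, -0.32081792,  0.034     ]), array([ 0.48640513, -0.30566798,  0.034     ]), array([ 0.48984396, -0.25356826,  0.034     ])]
```

View pics/pinclose.png

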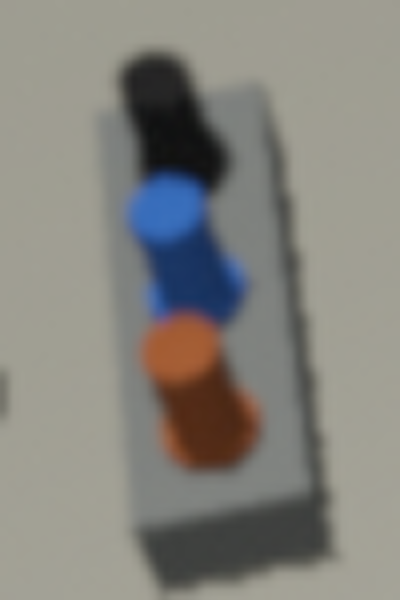

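The close crop confirms it: copper knob and flange standing in the end hole of the rack at scene (134,229), with blue and black behind it. The pin is at about (0.6095, -0.2945), the strip centre line at x≈0.516 and the dark spot (hole?) at y≈0.103. First I move above the pin.

```bash
python3 -m handwheel '[[0,[52.7,-17.5,0],0.115],[0,[52.7,-17.5,0],0.229],[0,[52.7,-17.5,0],0.229],[0,[52.7,-17.5,0],0.229],[0,[52.7,-17.5,0],0.229],[0,[52.7,-17.5,0],0.229],[0,[52.7,-17.5,0],0.229],[0,[52.7,-17.5,0],0.229],[0,[52.7,-17.5,0],0.229],[0,[52.7,-17.5,0],0.229],[0,[52.7,-17.5,0],0.229],[0,[52.7,-17.5,0],0.229]]' 50
```

```text
t: 2.4
eef_pos: [0.564, -0.3219, 0.2314]
ee_rot: [0.0, 1.0, -0.0, 0.0]
ft_force: [-0.1, -1.0, 0.5]
opening: 0.999
```

```bash
python3 -m handwheel '[[0,[3.8,-2.3,3],0],[0,[3.8,-2.3,6],0],[0,[3.8,-2.3,8],0],[0,[3.8,-2.3,8],0],[0,[3.8,-2.3,8],0]]'
```

```text
t: 2.82
eef_pos: [0.5994, -0.2997, 0.1501]
ee_rot: [-0.001, 1.0, 0.0, -0.002]
ft_force: [0.4, 0.5, -0.0]
opening: 1.002
```

```bash
python3 -m handwheel '[[0,[1.0,-0.5,0],0],[0,[1.0,-0.5,3],0],[0,[1.0,-0.5,5],0],[0,[1.0,-0.5,5],0]]'; python3 - <<'E'
from h import *
s=capture("scene");t=capture("top")
a=cv2.resize(s["img"][130:280,60:230],None,fx=3,fy=3);b=cv2.resize(t["img"][130:280,300:430],None,fx=3,fy=3)
save("a1.png",np.hstack([a[:,:400],b])[:, :790])
E
```

```text
t: 3.15
eef_pos: [0.6095, -0.295, 0.0996]
ee_rot: [-0.001, 1.0, -0.0, -0.001]
ft_force: [-1.1, 0.6, -0.6]
opening: 1.003
```

View pics/a1.png

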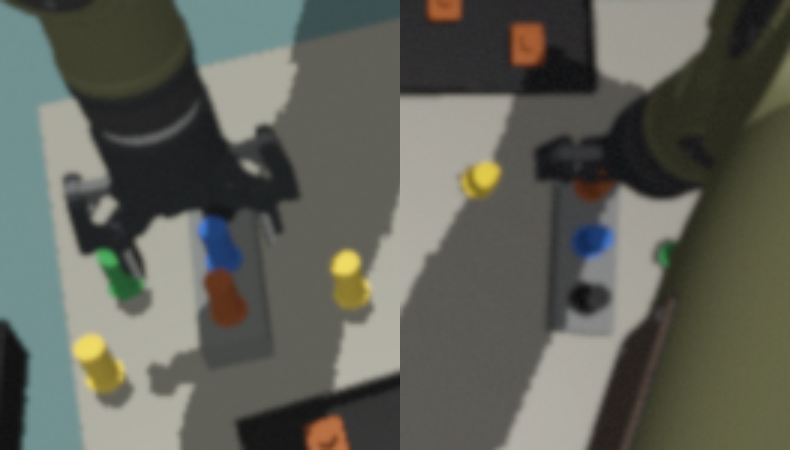

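```bash
python3 - <<'E'
from h import *
s=capture("scene");im=cv2.imread("pics/scene0.png")[:,:,::-1]
hsv=cv2.cvtColor(im.copy(),cv2.COLOR_RGB2HSV)
for n,lo,hi in(("green",45,80),("yellow",20,35)):
    m=((hsv[...,0]>lo)&(hsv[...,0]<hi)&(hsv[...,1]>120)).astype(np.uint8); k,l,st,ce=cv2.connectedComponentsWithStats(m)
    for i in range(1,k):
        if 60<st[i,4]<600 and st[i,0]<200: print(n,st[i],at_z(s,ce[i],.032).round(3))
E
```

```text
green [ 93 212  14  17 136] [ 0.548 -0.369  0.032]
yellow [171 214  12  19 161] [ 0.615 -0.203  0.032]
yellow [ 85 242  16  19 191] [ 0.624 -0.395  0.032]
```

```bash
python3 -m handwheel '[[0,[0,0,3],0],[0,[0,0,5.4],0],[0,[0,0,5.4],0],[0,[0,0,5.4],0],[1,[0,0,5.4],0],[1,[0,0,5.4],0],[1,[0,0,5.4],0],[1,[0,0,5.4],0],[1,[0,0,5.4],0],[1,[0,0,5.4],0],[1,[0,0,5.4],0],[1,[0,0,5.4],0]]' 50; python3 -m handwheel '[[1,[0,0,0],0],[1,[0,0,0],0]]'
```

```text
t: 4.3
eef_pos: [0.6109, -0.2956, 0.0482]
ee_rot: [0.0, 1.0, -0.0, 0.001]
ft_force: [-1.0, 0.2, 5.4]
opening: 0.24
t: 4.47
eef_pos: [0.6109, -0.2956, 0.0482]
ee_rot: [0.0, 1.0, -0.0, 0.001]
ft_force: [-1.6, 0.6, 5.8]
opening: 0.242
```

```bash
python3 -m handwheel '[[1,[0,0,-0.5],0],[1,[0,0,-1.5],0],[1,[0,0,-3],0],[1,[0,0,-5],0],[1,[0,0,-8],0],[1,[0,0,-8],0],[1,[0,0,-8],0]]'; python3 - <<'E'
from fit import *
s=capture("scene");t=capture("top");st=get_state();e=st["eef_pos"];print(e,st["ft_force"])
a=cv2.resize(s["img"][130:280,60:230],None,fx=3,fy=3);b=cv2.resize(t["img"][130:280,300:430],None,fx=3,fy=3)
save("a2.png",np.hstack([a[:,:400],b])[:, :790])
E
```

```text
t: 5.05
eef_pos: [0.612, -0.2961, 0.1301]
ee_rot: [0.001, 1.0, -0.0, 0.002]
ft_force: [-0.6, 0.3, -0.8]
opening: 0.24
[ 0.61007266 -0.29513282  0.1270441 ] [-0.68366806 -0.72539817 -1.61971573]
```

View pics/a2.png

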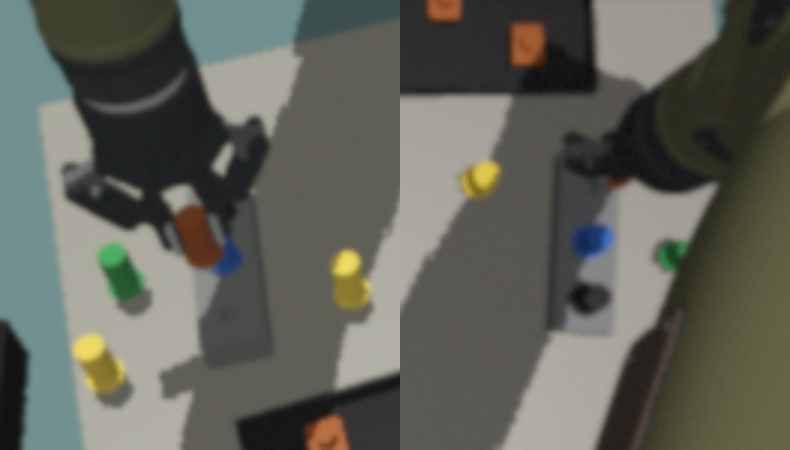

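```bash
python3 -m handwheel '[[1,[-0.4,-2,0],0],[1,[-1.3,-6,0],0],[1,[-2.2,-10,0],0],[1,[-3.1,-14,0],0],[1,[-4.0,-18,0],0],[1,[-4.9,-22,0],0],[1,[-5.8,-26,0],0],[1,[-6.7,-30,0],0],[1,[-7.6,-34,0],0],[1,[-8.4,-38,0],0],[1,[-9.1,-41,0],0],[1,[-9.4,-42.4,0],0]]'; python3 -m handwheel '[[1,[0,0,0],0],[1,[0,0,0],0]]'; python3 - <<'E'
from fit import *
s=capture("scene");t=capture("top");st=get_state();e=st["eef_pos"];print(e,st["ft_force"],st["ee_rot"])
a=cv2.resize(s["img"][100:230,190:360],None,fx=4,fy=4); save("a3.png",a)
b=cv2.resize(t["img"][160:290,130:300],None,fx=4,fy=4); save("a3t.png",b)
E
```

```text
t: 6.15
eef_pos: [0.5237, 0.0408, 0.1267]
ee_rot: [-0.017, 0.999, 0.029, -0.002]
ft_force: [-0.5, 0.2, -0.8]
opening: 0.241
t: 6.32
eef_pos: [0.5246, 0.0398, 0.1272]
ee_rot: [-0.017, 0.999, 0.028, -0.001]
ft_force: [-0.6, -0.3, -1.3]
opening: 0.241
[0.52484043 0.03979716 0.12726208] [ 0.31637968  0.03566275 -0.37769329] [-1.68687954e-02  9.99473836e-01  2.76907289e-02 -8.47523101e-04]
```

View pics/a3.png

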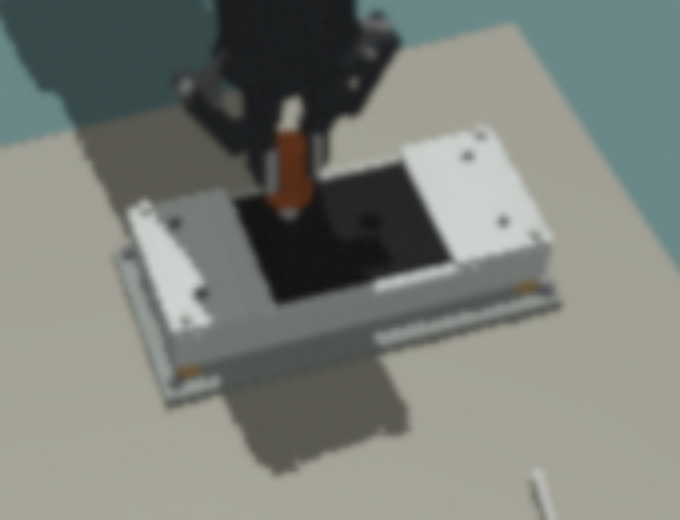

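View pics/a3t.png

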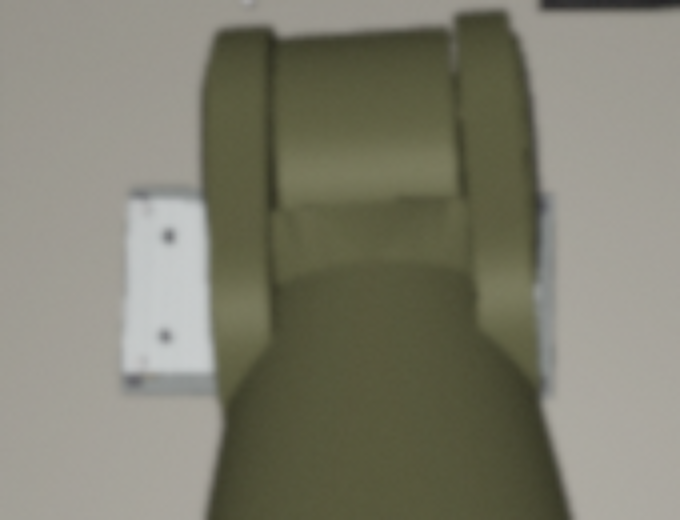

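The scene picture shows the pin held upright, tip at crop (290,213), over the window near its right-hand end. The hole spot shows at crop (370,222), further along +y. The move was speed-limited and came up short, so I continue.

```bash
python3 -m handwheel '[[1,[-0.1,-1.5,0],0],[1,[-0.2,-3,0],0],[1,[-0.2,-4.5,0],0],[1,[-0.3,-6,0],0],[1,[-0.3,-7.5,0],0],[1,[-0.4,-9,0],0],[1,[-0.4,-9,0],0],[1,[-0.4,-9,0],0],[1,[-0.4,-9,0],0]]'; python3 - <<'E'
from fit import *
s=capture("scene");st=get_state();e=st["eef_pos"];print(e,st["ft_force"],st["ee_rot"],st["joints"])
from scipy.spatial.transform import Rotation as R
q=st["ee_rot"];print(R.from_quat([q[1],q[2],q[3],q[0]]).as_matrix().round(4))
E
```

```text
t: 7.17
eef_pos: [0.5205, 0.0851, 0.1304]
ee_rot: [-0.035, 0.998, 0.059, -0.003]
ft_force: [0.3, 1.1, -0.7]
opening: 0.243
[0.52053656 0.085052   0.13043153] [-0.07868619 -0.15306491 -0.68421881] [-0.03509468  0.99761864  0.05929379 -0.00310946] [ 0.11778739  0.24394986 -0.3806278   0.94833265  0.07044724  3.14057458]
[[ 0.9929  0.1181 -0.0104]
 [ 0.1185 -0.9905  0.0697]
 [-0.002  -0.0704 -0.9975]]
```

Joint 6 hit its limit, which explains the yaw and tilt error. I turn the tool half a turn the other way, which gives the same jaw line.

```bash
python3 -m handwheel '[[1,[0,0,0],-0.12],[1,[0,0,0],-0.24],[1,[0,0,0],-0.36],[1,[0,0,0],-0.48],[1,[0,0,0],-0.6],[1,[0,0,0],-0.72],[1,[0,0,0],-0.84],[1,[0,0,0],-0.96],[1,[0,0,0],-1.08],[1,[0,0,0],-1.2],[1,[0,0,0],-1.3],[1,[0,0,0],-1.3]]'; python3 - <<'E'
from fit import *
st=get_state();print(st["eef_pos"],st["joints"])
from scipy.spatial.transform import Rotation as R
q=st["ee_rot"];print(R.from_quat([q[1],q[2],q[3],q[0]]).as_matrix().round(4))
E
```

```text
t: 8.22
eef_pos: [0.5206, 0.0848, 0.1304]
ee_rot: [-0.03, 0.758, 0.652, 0.019]
ft_force: [0.9, -1.0, -1.6]
opening: 0.243
[0.52056143 0.08475008 0.13042273] [ 0.11726284  0.24392582 -0.38067668  0.94832048  0.07036736  1.83818284]
[[ 0.15    0.9886 -0.0103]
 [ 0.9864 -0.1489  0.0696]
 [ 0.0672 -0.0206 -0.9975]]
```

The commanded pose kept a 4° tilt from hitting the limit. I can undo it by nudging the opposite joint-6 limit, so I turn on to there.

```bash
for i in 1; do python3 -m handwheel '[[1,[0,0,0],-0.12],[1,[0,0,0],-0.24],[1,[0,0,0],-0.36],[1,[0,0,0],-0.48],[1,[0,0,0],-0.6],[1,[0,0,0],-0.72],[1,[0,0,0],-0.84],[1,[0,0,0],-0.96],[1,[0,0,0],-1.08],[1,[0,0,0],-1.2],[1,[0,0,0],-1.32],[1,[0,0,0],-1.44]]'; done
python3 -m handwheel '[[1,[0,0,0],-0.12],[1,[0,0,0],-0.24],[1,[0,0,0],-0.36],[1,[0,0,0],-0.48],[1,[0,0,0],-0.6],[1,[0,0,0],-0.72],[1,[0,0,0],-0.84],[1,[0,0,0],-0.96],[1,[0,0,0],-1.08],[1,[0,0,0],-1.2],[1,[0,0,0],-1.32],[1,[0,0,0],-1.44]]'
python3 -m handwheel '[[1,[0,0,0],-0.12],[1,[0,0,0],-0.24],[1,[0,0,0],-0.36],[1,[0,0,0],-0.48],[1,[0,0,0],-0.6],[1,[0,0,0],-0.72],[1,[0,0,0],-0.84],[1,[0,0,0],-0.96],[1,[0,0,0],-1.08],[1,[0,0,0],-1.2],[1,[0,0,0],-1.32],[1,[0,0,0],-1.44]]'
python3 -m handwheel '[[1,[0,0,0],-0.12],[1,[0,0,0],-0.24],[1,[0,0,0],-0.36],[1,[0,0,0],-0.48],[1,[0,0,0],-0.6],[1,[0,0,0],-0.7],[1,[0,0,0],-0.7]]'
cat > st.py <<'E'
from h import *
from scipy.spatial.transform import Rotation as R
st=get_state();print(st["t"],st["eef_pos"].round(4) if hasattr(st["eef_pos"],'round') else st["eef_pos"],np.round(st["joints"],3),np.round(st["ft_force"],1))
q=st["ee_rot"];print(R.from_quat([q[1],q[2],q[3],q[0]]).as_matrix().round(4))
E
python3 st.py
```

```text
t: 9.22
eef_pos: [0.5205, 0.0848, 0.1304]
ee_rot: [-0.01, 0.14, 0.99, 0.034]
ft_force: [-0.3, 0.7, 0.3]
opening: 0.236
t: 10.22
eef_pos: [0.5205, 0.0848, 0.1304]
ee_rot: [0.015, -0.547, 0.836, 0.032]
ft_force: [-0.4, -0.5, -0.6]
opening: 0.242
t: 11.22
eef_pos: [0.5206, 0.0848, 0.1304]
ee_rot: [-0.032, 0.963, -0.268, -0.014]
ft_force: [0.2, -0.0, -0.2]
opening: 0.241
t: 11.8
eef_pos: [0.519, 0.0955, 0.1304]
ee_rot: [-0.031, 0.997, 0.069, -0.002]
ft_force: [-0.4, -0.8, -1.3]
opening: 0.243
11.8 [0.519  0.0955 0.1304] [ 0.143  0.242 -0.382  0.946  0.062 -3.137] [-0.4 -0.8 -1.3]
[[ 9.904e-01  1.377e-01 -8.200e-03]
 [ 1.379e-01 -9.885e-01  6.180e-02]
 [ 4.000e-04 -6.230e-02 -9.981e-01]]
```

```bash
python3 -m handwheel '[[1,[0,1.5,0],-0.06],[1,[0,3,0],-0.12],[1,[0,3,0],-0.12],[1,[0,3,0],-0.12]]'; python3 st.py
```

```text
t: 12.13
eef_pos: [0.5139, 0.1119, 0.1285]
ee_rot: [-0.013, 0.995, 0.098, 0.002]
ft_force: [0.8, -0.3, -1.7]
opening: 0.242
12.1333 [0.5139 0.1119 0.1285] [ 0.199  0.236 -0.394  0.934  0.025 -3.139] [ 0.8 -0.3 -1.7]
[[ 0.9808  0.1952  0.0015]
 [ 0.1951 -0.9804  0.0255]
 [ 0.0065 -0.0247 -0.9997]]
```

```bash
python3 -m handwheel '[[1,[0,1.2,0],-0.05],[1,[0,2.1,0],-0.085],[1,[0,2.1,0],-0.085],[1,[0,2.1,0],-0.085]]'; python3 st.py
```

```text
t: 12.47
eef_pos: [0.5106, 0.1222, 0.128]
ee_rot: [0.002, 0.993, 0.118, 0.004]
ft_force: [0.0, -1.4, -0.5]
opening: 0.246
12.4667 [0.5106 0.1222 0.128 ] [ 0.237  0.234 -0.398  0.931 -0.004 -3.14 ] [ 0.  -1.4 -0.5]
[[ 0.9722  0.234   0.0088]
 [ 0.234  -0.9722 -0.0021]
 [ 0.0081  0.0041 -1.    ]]
```

```bash
python3 -m handwheel '[[1,[0.3,-0.3,0],0.09],[1,[0.7,-0.6,0],0.18],[1,[0.7,-0.6,0],0.26],[1,[0.7,-0.6,0],0.26],[1,[0.7,-0.6,0],0.26]]'; python3 st.py;  python3 - <<'E'
from fit import *
s=capture("scene");e=get_state()["eef_pos"]
print(fit([s],[e[0],e[1],e[2]-.034],0) , fit([s],[e[0],e[1]],e[2]-.034))
print(proj(s,(e[0],e[1],e[2]-.034)),proj(s,(.516,.103,.056)))
a=s["img"][110:200,220:350]; save("a4.png",cv2.resize(a,None,fx=6,fy=6,interpolation=cv2.INTER_CUBIC))
E
```

```text
t: 12.88
eef_pos: [0.5162, 0.1292, 0.128]
ee_rot: [0.001, 1.0, -0.011, 0.004]
ft_force: [0.3, 0.5, -0.8]
opening: 0.239
12.8833 [0.5162 0.1292 0.128 ] [ 0.248  0.246 -0.382  0.935 -0.004 -2.871] [ 0.3  0.5 -0.8]
[[ 0.9997 -0.0224  0.0088]
 [-0.0223 -0.9997 -0.002 ]
 [ 0.0088  0.0018 -1.    ]]
(array([0.52267305, 0.12953396, 0.08595184]), np.float64(143.078431372549), [np.float64(48.0)]) (array([0.51798609, 0.13140155]), np.float64(79.38823529411765), [np.float64(114.0)])
[293.34722917 141.52760754] [282.67280769 154.27397817]
```

View pics/a4.png

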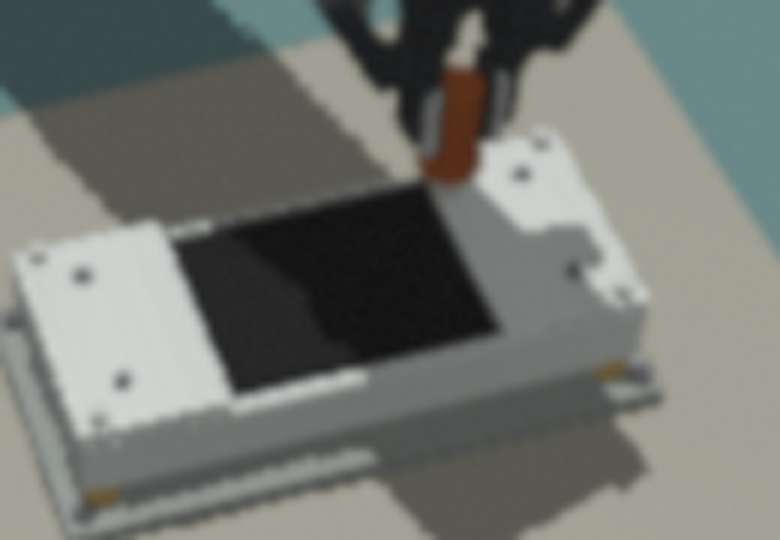

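The pin hangs vertically at crop (450,130) beside the right-hand cover. By the scene camera it is on the centre line, 50 mm from the window's middle. Now I lower it carefully.

```bash
python3 -m handwheel '[[1,[0,0,1],0],[1,[0,0,2],0],[1,[0,0,2.8],0],[1,[0,0,3.3],0],[1,[0,0,3.4],0],[1,[0,0,3.4],0]]'; python3 -m handwheel '[[1,[0,0,0.1],0],[1,[0,0,0.2],0],[1,[0,0,0.2],0]]'; python3 -m handwheel '[[1,[0,0,0.1],0],[1,[0,0,0.2],0],[1,[0,0,0.2],0]]'
```

```text
t: 13.43
eef_pos: [0.5158, 0.1292, 0.0932]
ee_rot: [0.001, 1.0, -0.012, 0.004]
ft_force: [0.4, 0.5, -1.0]
opening: 0.244
t: 13.68
eef_pos: [0.5167, 0.1294, 0.0923]
ee_rot: [0.001, 1.0, -0.012, 0.005]
ft_force: [-0.2, 0.1, -1.2]
opening: 0.245
t: 13.93
eef_pos: [0.5168, 0.1294, 0.0902]
ee_rot: [0.001, 1.0, -0.012, 0.005]
ft_force: [0.6, 0.5, -0.7]
opening: 0.234
```

```bash
python3 -m handwheel '[[1,[0,0,0.1],0],[1,[0,0,0.2],0],[1,[0,0,0.2],0]]'; python3 -m handwheel '[[1,[0,0,0.1],0],[1,[0,0,0.1],0]]';python3 st.py
```

```text
t: 14.18
eef_pos: [0.5168, 0.1294, 0.0884]
ee_rot: [0.001, 1.0, -0.012, 0.005]
ft_force: [-1.0, 1.0, 4.6]
opening: 0.238
t: 14.35
eef_pos: [0.5168, 0.1294, 0.0873]
ee_rot: [0.001, 1.0, -0.012, 0.005]
ft_force: [-0.7, -0.4, 5.6]
opening: 0.246
14.35 [0.5168 0.1294 0.0873] [ 0.248  0.285 -0.433  0.844 -0.004 -2.87 ] [-0.7 -0.4  5.6]
[[ 0.9997 -0.0242  0.0095]
 [-0.0242 -0.9997 -0.0017]
 [ 0.0095  0.0015 -1.    ]]
```

```bash
python3 -m handwheel '[[1,[0,0,0],0],[1,[0,0,0],0],[1,[0,0.2,0],0],[1,[0,0.4,0],0],[1,[0,0.6,0],0],[1,[0,0.8,0],0],[1,[0,1.0,0],0],[1,[0,1.2,0],0]]'; python3 -m handwheel '[[1,[0,0.2,0],0],[1,[0,0.3,0],0],[1,[0,0.4,0],0],[1,[0,0.5,0],0],[1,[0,0.5,0],0]]'
```

```text
t: 15.02
eef_pos: [0.5165, 0.1175, 0.0873]
ee_rot: [0.0, 1.0, -0.012, 0.005]
ft_force: [0.8, 3.7, 5.4]
opening: 0.235
t: 15.43
eef_pos: [0.5163, 0.1123, 0.0872]
ee_rot: [0.001, 1.0, -0.012, 0.005]
ft_force: [0.8, 3.2, 5.9]
opening: 0.24
```

```bash
python3 -m handwheel '[[1,[0,0.1,0],0],[1,[0,0.2,0],0],[1,[0,0.2,0],0]]'; python3 -m handwheel '[[1,[0,0.1,0],0],[1,[0,0.15,0],0],[1,[0,0.15,0],0]]'; python3 -m handwheel '[[1,[0,0.1,0],0],[1,[0,0.1,0],0]]'
```

```text
t: 15.68
eef_pos: [0.5163, 0.1103, 0.0873]
ee_rot: [0.001, 1.0, -0.012, 0.005]
ft_force: [0.6, 2.5, 5.9]
opening: 0.239
t: 15.93
eef_pos: [0.5163, 0.1089, 0.0872]
ee_rot: [0.001, 1.0, -0.012, 0.005]
ft_force: [-0.4, 2.5, 3.9]
opening: 0.239
t: 16.1
eef_pos: [0.5162, 0.1078, 0.0872]
ee_rot: [0.001, 1.0, -0.012, 0.005]
ft_force: [0.3, 3.0, 4.4]
opening: 0.238
```

```bash
python3 -m handwheel '[[1,[0,0.1,0],0],[1,[0,0.1,0],0]]'; python3 -m handwheel '[[1,[0,0.1,0],0],[1,[0,0.1,0],0]]';python3 -m handwheel '[[1,[0,0.1,0],0],[1,[0,0.1,0],0]]'
```

```text
t: 16.27
eef_pos: [0.5162, 0.1068, 0.0873]
ee_rot: [0.001, 1.0, -0.012, 0.005]
ft_force: [0.4, 2.3, 4.9]
opening: 0.242
t: 16.43
eef_pos: [0.5162, 0.1057, 0.0872]
ee_rot: [0.001, 1.0, -0.012, 0.005]
ft_force: [-0.3, 2.4, 5.3]
opening: 0.238
t: 16.6
eef_pos: [0.516, 0.1046, 0.0872]
ee_rot: [0.001, 1.0, -0.012, 0.005]
ft_force: [1.4, 1.6, 4.8]
opening: 0.243
```

```bash
python3 -m handwheel '[[1,[0,0.1,0],0],[1,[0,0.1,0],0]]'; python3 -m handwheel '[[1,[0,0.1,0],0],[1,[0,0.1,0],0]]';python3 -m handwheel '[[1,[0,0.1,0],0],[1,[0,0.1,0],0]]'; python3 -m handwheel '[[1,[0,0.1,0],0],[1,[0,0.1,0],0]]'
```

```text
t: 16.77
eef_pos: [0.5152, 0.1027, 0.0865]
ee_rot: [0.002, 1.0, -0.012, 0.004]
ft_force: [0.4, -1.3, 1.6]
opening: 0.239
t: 16.93
eef_pos: [0.515, 0.1022, 0.0864]
ee_rot: [0.001, 1.0, -0.012, 0.004]
ft_force: [0.3, -0.8, -0.2]
opening: 0.239
t: 17.1
eef_pos: [0.5154, 0.1015, 0.0867]
ee_rot: [0.001, 1.0, -0.012, 0.004]
ft_force: [-0.4, -0.2, -0.6]
opening: 0.238
t: 17.27
eef_pos: [0.5157, 0.1007, 0.087]
ee_rot: [0.001, 1.0, -0.012, 0.004]
ft_force: [-0.6, 0.1, -1.4]
opening: 0.243
```

The pin dropped in at y≈0.103: the vertical force vanished. Now I push down in small steps and watch the side force.

```bash
python3 -m handwheel '[[1,[0,0,0.1],0],[1,[0,0,0.2],0],[1,[0,0,0.2],0],[1,[0,0,0.2],0]]'; python3 -m handwheel '[[1,[0,0,0.1],0],[1,[0,0,0.2],0],[1,[0,0,0.2],0]]'
```

```text
t: 17.6
eef_pos: [0.5158, 0.1008, 0.085]
ee_rot: [0.001, 1.0, -0.012, 0.004]
ft_force: [-0.3, 0.3, -0.1]
opening: 0.241
t: 17.85
eef_pos: [0.5157, 0.1008, 0.0829]
ee_rot: [0.001, 1.0, -0.012, 0.004]
ft_force: [-0.5, -0.6, -0.5]
opening: 0.239
```

```bash
python3 -m handwheel '[[1,[0,0,0.2],0],[1,[0,0,0.4],0],[1,[0,0,0.4],0]]'; python3 -m handwheel '[[1,[0,0,0.2],0],[1,[0,0,0.4],0],[1,[0,0,0.4],0]]';  python3 -m handwheel '[[1,[0,0,0.2],0],[1,[0,0,0.35],0],[1,[0,0,0.35],0]]'
```

```text
t: 18.1
eef_pos: [0.5156, 0.1007, 0.0786]
ee_rot: [0.001, 1.0, -0.012, 0.004]
ft_force: [0.2, 0.4, -0.6]
opening: 0.241
t: 18.35
eef_pos: [0.5156, 0.1008, 0.0746]
ee_rot: [0.001, 1.0, -0.012, 0.004]
ft_force: [-0.4, 0.3, -1.7]
opening: 0.241
t: 18.6
eef_pos: [0.5157, 0.1008, 0.0712]
ee_rot: [0.001, 1.0, -0.012, 0.004]
ft_force: [-0.0, 0.2, -0.5]
opening: 0.242
```

```bash
python3 -m handwheel '[[1,[0,0,0.1],0],[1,[0,0,0.15],0],[1,[0,0,0.15],0]]'; python3 -m handwheel '[[1,[0,0,0.1],0],[1,[0,0,0.1],0]]'
```

```text
t: 18.85
eef_pos: [0.5161, 0.1008, 0.0703]
ee_rot: [0.001, 1.0, -0.012, 0.005]
ft_force: [-1.0, 0.2, 1.0]
opening: 0.245
t: 19.02
eef_pos: [0.5161, 0.1008, 0.0693]
ee_rot: [0.001, 1.0, -0.012, 0.005]
ft_force: [-0.2, -1.3, 2.8]
opening: 0.242
```

```bash
python3 -m handwheel '[[1,[0,0,0],0],[1,[0,0,0],0],[1,[0,0,0],0],[0.6,[0,0,0],0],[0.6,[0,0,0],0],[0.5,[0,0,0],0],[0.3,[0,0,0],0],[0,[0,0,0],0],[0,[0,0,0],0],[0,[0,0,0],0],[0,[0,0,0],0]]'; python3 st.py; python3 - <<'E'
from h import *
s=capture("scene"); save("a5.png",cv2.resize(s["img"][90:210,220:350],None,fx=5,fy=5,interpolation=cv2.INTER_CUBIC))
E
```

```text
t: 19.93
eef_pos: [0.516, 0.1008, 0.0691]
ee_rot: [0.001, 1.0, -0.012, 0.004]
ft_force: [0.3, -0.5, -0.2]
opening: 0.998
19.9333 [0.516  0.1008 0.0691] [ 0.195  0.294 -0.47   0.799 -0.004 -2.922] [ 0.3 -0.5 -0.2]
[[ 0.9997 -0.0242  0.0088]
 [-0.0242 -0.9997 -0.0019]
 [ 0.0089  0.0017 -1.    ]]
```

View pics/a5.png

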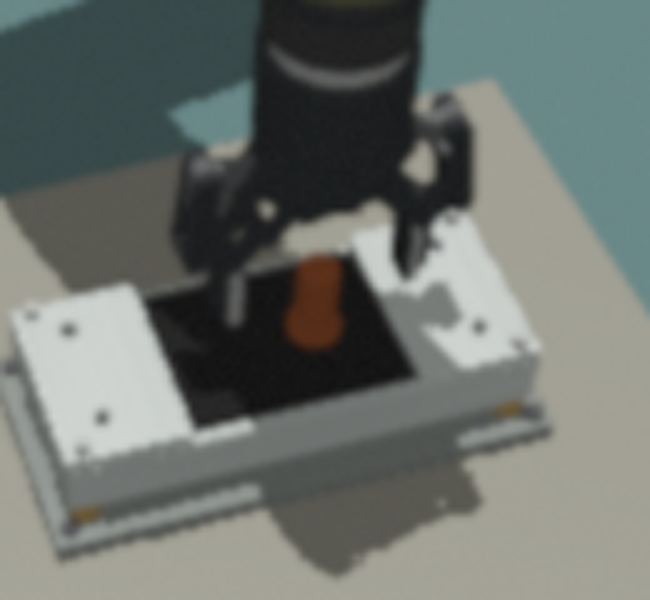

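The pin stands seated with its flange on the strip (crop 315,330), and the fingers are open on either side. I retreat upward and check.

```bash
python3 -m handwheel '[[0,[0,0,-1],0],[0,[0,0,-3],0],[0,[0,0,-6],0],[0,[0,0,-10],0],[0,[0,0,-13],0],[0,[-1,10,-13],0],[0,[-1,14,-13],0],[0,[-1,18,-13],0],[0,[-1,22,-13],0],[0,[-1,26,-13],0],[0,[-1,28,-13],0],[0,[-1,28,-13],0]]'; python3 - <<'E'
from fit import *
s=capture("scene");t=capture("top")
print("joint fit",fit([s],[.516,.1008],.036),fit([t],[.516,.1008],.036))
for z in(.030,.033,.036,.039,.042,.046): print(z,fit([s,t],[.516,.1008],z)[1])
a=cv2.resize(s["img"][120:270,70:340],None,fx=2.9,fy=2.9,interpolation=cv2.INTER_CUBIC);save("a6.png",a)
save("a6t.png",cv2.resize(t["img"][110:290,150:420],None,fx=2.9,fy=2.9,interpolation=cv2.INTER_CUBIC))
E
```

```text
t: 20.98
eef_pos: [0.5061, -0.052, 0.1998]
ee_rot: [0.018, 0.999, -0.04, 0.003]
ft_force: [0.4, -0.4, -0.4]
opening: 1.001
joint fit (array([0.51865202, 0.10071309]), np.float64(19.07450980392157), [np.float64(175.0)]) (array([0.51643555, 0.10226502]), np.float64(9.254901960784313), [np.float64(120.0)])
0.03 37.52156862745098
0.033 29.53333333333333
0.036 35.82745098039216
0.039 51.2
0.042 68.96470588235293
0.046 94.82352941176471
```

View pics/a6.png

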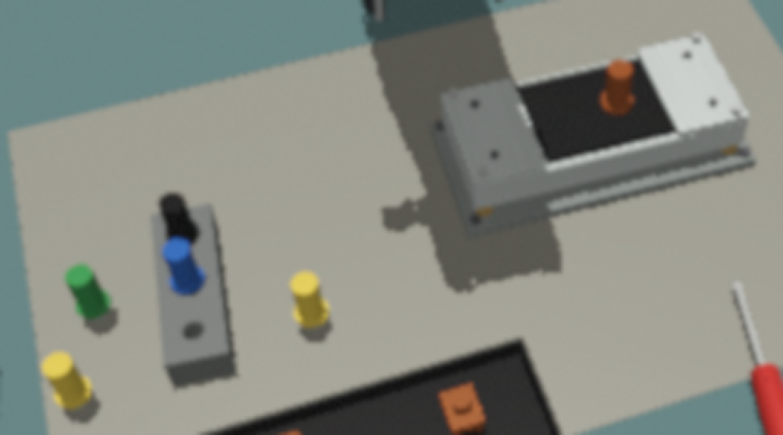

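View pics/a6t.png

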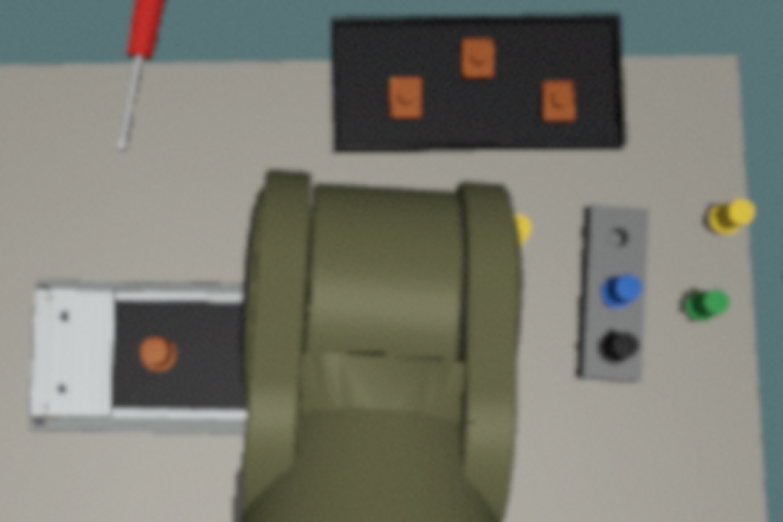

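Both pictures show the copper pin upright and flush in the strip (scene crop (618,90), top crop (158,353)). Its rack hole is empty, and everything visible looks untouched. I hand in.

```bash
python3 -m handwheel '[[0,[0,0,0],0],[0,[0,0,0],0],[0,[0,0,0],0]]'; python3 -c "
from cell import *
print(sign_off())"
```

```text
t: 21.33
eef_pos: [0.5058, -0.0513, 0.1993]
ee_rot: [0.018, 0.999, -0.04, 0.003]
ft_force: [-0.1, 1.0, -0.4]
opening: 1.004
the job is handed in; nothing more can be done
None
```

The copper pin is in the jig's blind hole, pushed home and released, and I handed the job in at about 21 s. `sign_off` gave no verdict.

**What I did**
- I lifted the pin from the rack and set it on the strip about 49 mm from the window's middle, beside the +y cover, at about 6 N.
- I slid it along the centre line until the force vanished at world y ≈ 0.103. It then went down with almost no side force until the flange met the strip at about 3.5 N.
- I opened the fingers, went straight up and moved clear.

**Last checks**
- **Seating:** fitting the pin's shape in both camera pictures puts its tip best at z ≈ 0.033–0.036 m. Fully home is 0.036 m, so the lower end differs by up to 3 mm, about what the calibration allows.
- **Position:** the two cameras agree on the pin's place to about 2 mm.
- **Surroundings:** nothing visible had moved, but I judged this by eye. The jar was outside my final crops and I did not check it. The robot is clear of everything, with its force reading near zero.

**What went wrong:** on the way to the jig, joint 6 ran into its limit, which tilted the tool by 4°. I worked that out against the joint's opposite limit, above the jig, before touching the strip. The retreat afterwards left the tool tilted about 2°, with nothing in the gripper.

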